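# Shut the block heater's hood and press its start key

## Robot

A 6-joint arm with a two-finger parallel gripper is mounted at the origin on the work surface. World frame = base frame: x ahead of the robot, y to its left, z up, the work surface at z = 0. Lengths are in mm, angles in rad, forces in N, time in s.
With the tool pointing down it reaches from about 350 to 975 mm from the base axis. Payload 7.1 kg.
Tool frame: the origin (TCP) lies between the finger pads; the fingertips stand 17 mm ahead of it and the grasp point (between the pads) lies 2 mm behind it; z points along the fingers, y is the line along which they close (so a half turn about z gives the same grasp; the last joint's range is limited). The gripper opens to 88 mm and grips with 3 to 60 N. Pads are 20 mm wide; open, the fingers measure 115 mm over their backs; the gripper's body (75 mm by 178 mm) begins 61 mm behind the grasp point.
Start: joints at [-1.235, 0.423, 1.63, -0, 1.089, -0.019], TCP at [217.143, -586.049, 239.675] pointing down, gripper open.
Joint ranges: [-3, 3], [-0.9, 2.11], [0.09, 2.58], [-1.31, 4.45], [0.11, 2.69], [-2.54, 2.54]. Speed limits (rad/s): [2.39, 2.39, 3.01, 3.14, 3.14, 3.14].

## Interface

Orientations are given as a rotation vector (axis times angle).
In Python, from workcell import arm, optics, workorder gives the robot as it stands. The module is installed in compiled form; this text tells all that it offers.
- The arm moves only by the tool carry_out, never from a script. Its argument "plan" is a list of rows, each an object with "linear": the shift along the tool's x, y, z normalised to -1 to 1, where 1 is 0.5 m, a list of three; "yaw": the turn about the tool's z normalised to -1 to 1, where 1 is 90 degrees. A call has exactly 5 rows; each row is the pose to reach, as a shift and turn from the pose commanded when the call began, along the tool's axes at that moment; what a row does not reach only later rows make up. A row lasts 1/8 s, in which the tool goes at most 62.5 mm and 10.7 degrees, less where a joint would pass 70% of its speed; a pose out of reach is approached as far as the arm can. A call with a number of a shift or a turn outside -1 to 1 is refused whole. A call with a gripper value outside its range is refused whole. "gripper" is the closure, from -1 (fully open) to 1 (shut), set as the call begins (left out, the last holds). The fingers move at their own pace and stop on an object; the grip force is fixed at half the most. Time passes only in rows, so rows that repeat a pose let the fingers close, or fill a call up. It gives the time, the measured TCP pose, the force and the opening at its end, in the units of the state.
- arm.sense(): the state, without advancing time (a new reading comes with each control period).
- optics.get_image(name): name is "scene" or "top" or "wrist"; returns a dict with "img" (400x640x3 uint8, blue, green, red), "K" (3x3 intrinsics, pixels), "R" (3x3) and "t" (3): a world point X has camera coordinates R X + t. Camera axes: x right, y down, z forward; pixel columns grow to the right and rows downward; lengths in mm; the calibration is good to about 2 mm. A picture is of the moment at which its call begins. There is no depth.
- workorder.finish_job(): hands the job in, once; it reports no verdict.
The state is a dict: "t": time; "joint_positions": joint angles; "joint_vel": joint speeds; "tau": joint torques, N m; "ee_pos": TCP position; "tool_rot": TCP orientation; "wrist_force": force on the tool from outside, world axes, zero at the start; "wrist_torque": the same for the moment, N m; "finger_gap": finger opening in mm.
Only numpy, scipy, OpenCV 4.12 (cv2) and the standard library are available. Lean on these libraries where they do the work, as an engineer would, in place of code of your own. Each camera call takes 0.05 s, during which the arm holds its last target. There are 200 camera calls.

## Task

Start the block heater: with closed fingertips push its sliding grey hood fully shut over the tubes, then press the large round key gently until it switches, and withdraw so that the key comes up again. Do not touch the other three keys, do not press the large round key before the hood is shut, and leave the tubes and everything else on the bench where they are; nothing is gripped or lifted.

Things in the scene. Friction and masses are not known exactly. Their poses are not given: they have to be found in the camera images.
- heater: white bench unit 220 (x) by 300 mm (y), fixed; origin at the centre of its underside on the bench; x from its front (keys, robot side) to its rear, y to its left, z up. Front half (x -110 to -10 mm): control deck 70.5 mm high, four white keys in a row at x = -75 mm, 55 mm apart, order changes. Rear half: housing 90 mm high, tube block in its right part; on the bare left part the hood parks
- hood (a joint): travel of the grey hood, m: 0 = shut over the tubes (a firm stop), up to 0.14 = fully open, slid to the heater's left (+y). Shut it by pushing it in the heater's -y direction; it moves stiffly (about 1.2 N, plus 12 N per m/s) and stays where it is left
- hood_push (a point): centre of the outside of the left (+y) end wall of the hood, the face to push: 112 mm wide (heater x), 92 to 121 mm above the bench; this point is at 106 mm. The hood is a grey cover 112 by 120 mm, 30 mm high, too wide to be gripped. The bare housing top (90 mm above the bench) lies beneath and beyond this face
- large_round_key: one of four white push keys: round, 30 mm across, the start key. Origin at the centre of its black mounting plate (42 mm square, 2 mm thick), at deck height, 70.5 mm above the bench; z up, x as the heater's. The key's flat top is 14 mm above this origin when not pressed
- large_round_key_travel (a joint): how far the large round key is pressed down, m: 0 = up, 0.008 = fully down on a hard stop; a spring (0.9 N to start, then 0.9 N per mm, 8 N fully down) brings it back up; it switches at 0.0025 m (about 3.2 N) and must not be pressed with over 20 N
- small_round_key: one of four white push keys: round, 16 mm across. Origin at the centre of its black mounting plate (42 mm square, 2 mm thick), at deck height, 70.5 mm above the bench; z up, x as the heater's. The key's flat top is 14 mm above this origin when not pressed
- small_round_key_travel (a joint): how far the small round key is pressed down, m: 0 = up, 0.008 = fully down on a hard stop; a spring (0.9 N to start, then 0.9 N per mm, 8 N fully down) brings it back up
- square_key: one of four white push keys: square, 24 by 24 mm. Origin at the centre of its black mounting plate (42 mm square, 2 mm thick), at deck height, 70.5 mm above the bench; z up, x as the heater's. The key's flat top is 14 mm above this origin when not pressed
- square_key_travel (a joint): how far the square key is pressed down, m: 0 = up, 0.008 = fully down on a hard stop; a spring (0.9 N to start, then 0.9 N per mm, 8 N fully down) brings it back up
- bar_key: one of four white push keys: a bar 36 mm long (along the heater's x) and 13 mm wide. Origin at the centre of its black mounting plate (42 mm square, 2 mm thick), at deck height, 70.5 mm above the bench; z up, x as the heater's. The key's flat top is 14 mm above this origin when not pressed
- bar_key_travel (a joint): how far the bar key is pressed down, m: 0 = up, 0.008 = fully down on a hard stop; a spring (0.9 N to start, then 0.9 N per mm, 8 N fully down) brings it back up
- tube0: a small capped plastic tube standing loose in a hole of the heater's block, 13.6 mm across the cap and 38 mm tall, 12 g; its cap ends 17 mm above the block and the hood passes 6 mm over it; origin at the centre of its foot, z up along it; to be left alone
- tube1: a small capped plastic tube standing loose in a hole of the heater's block, 13.6 mm across the cap and 38 mm tall, 12 g; its cap ends 17 mm above the block and the hood passes 6 mm over it; origin at the centre of its foot, z up along it; to be left alone
- tube2: a small capped plastic tube standing loose in a hole of the heater's block, 13.6 mm across the cap and 38 mm tall, 12 g; its cap ends 17 mm above the block and the hood passes 6 mm over it; origin at the centre of its foot, z up along it; to be left alone
- vial: a small amber vial with a black cap, 22 mm across and 36 mm tall, standing loose on the left end of the control deck; origin at the centre of its foot; bystander
- reagent_bottle: a capped bottle, 60 mm across and 120 mm tall, on the bench left of the heater; origin at the centre of its foot; bystander
- jar: a capped jar, 60 mm across and 65 mm tall, on the bench right of the heater; origin at the centre of its foot; bystander
- tip_box: an open blue divided box 85 by 120 mm, 50 mm high, on the bench to the right; origin at the centre of its underside; bystander
- beaker: an open beaker, 70 mm across and 85 mm tall, on the bench to the left; origin at the centre of its foot; bystander

How it is judged:
By the outcome, as a careful person would: the job done as asked, in the order asked, and still so for the second after the job is handed in, with the robot touching nothing.
It also fails if it takes over 42 s, if anything falls off the work surface, if the arm or the gripper's body presses on something with over 40 N, if the wrist force passes 120 N, or if a joint passes its speed limit or range.

## Working session

There is one attempt and no reset: what is moved stays moved. The work goes in short steps, Python scripts to look and compute and a tool call to move; the robot and the scene stay as the last step left them, time stands still between calls to the robot, and variables do not carry over. Pictures are saved under pics/ and viewed, on a budget of 10 in all, crops included, one or two more only if the job needs it, and the job is handed in when it is done.

Besides the shell and the picture viewer there is one more tool, called by a JSON object that holds its "method" and its "body", one argument or row to a line. carry_out: Moves the arm, as the interface text tells. Scaled input: -1 to 1 covers 0.5 m each way for a shift and 90 degrees each way for a turn. Its arguments: {"type":"object","properties":{"plan":{"type":"array","items":{"type":"object","properties":{"linear":{"type":"array","items":{"type":"number"}},"yaw":{"type":"number"}}}},"gripper":{"type":"number"}},"required":["plan"]}

```bash
mkdir -p pics; python3 - <<'E'
from workcell import arm, optics
import cv2,numpy as np,pickle
d={n:optics.get_image(n) for n in("scene","top")}
pickle.dump(d,open("v0.pkl","wb"))
for n in d:
    cv2.imwrite(f"pics/{n}0.png",d[n]["img"]); print(n,d[n]["K"],d[n]["R"],d[n]["t"])
s=arm.sense();print(s)
E
```

```text
scene [[487.54367561   0.         311.37198958]
 [  0.         487.54367561 194.60941519]
 [  0.           0.           1.        ]] [[-0.66287703  0.74869213  0.0073581 ]
 [ 0.39879268  0.36136644 -0.84283966]
 [-0.63368639 -0.55576469 -0.53811445]] [ 390.59732218 -132.37598559 1614.75166266]
top [[497.11757501   0.         313.4975379 ]
 [  0.         497.11757501 198.62150486]
 [  0.           0.           1.        ]] [[ 0.0174188  -0.99970145 -0.01713476]
 [-0.98138731 -0.0138167  -0.19154125]
 [ 0.19124732  0.02015226 -0.98133498]] [ -19.40049387  585.65693817 1205.97365962]
{'t': 0.1, 'joint_positions': array([-1.23497317e+00,  4.23758302e-01,  1.63061045e+00, -1.20826369e-05,
        1.08857154e+00, -1.89845593e-02]), 'joint_vel': array([ 0.00181627, -0.00165645, -0.00247094, -0.00093987,  0.00024112,
       -0.00067346]), 'tau': array([ 2.34262870e-04, -5.45610809e+01, -2.74326718e+01,  6.45875372e-02,
        1.88276125e-02, -4.12520569e-05]), 'ee_pos': array([ 217.0057927 , -585.61346637,  238.9844525 ]), 'tool_rot': array([-3.09097608e+00, -5.54185979e-01,  3.50400883e-04]), 'wrist_force': array([-0.61536327,  0.28752357, -1.05830291]), 'wrist_torque': array([-0.01965364,  0.00525888, -0.02363654]), 'finger_gap': 87.82247776209245}
```

View pics/top0.png

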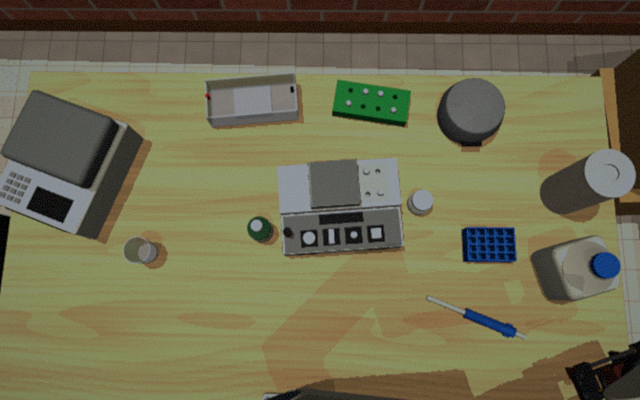

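View pics/scene0.png

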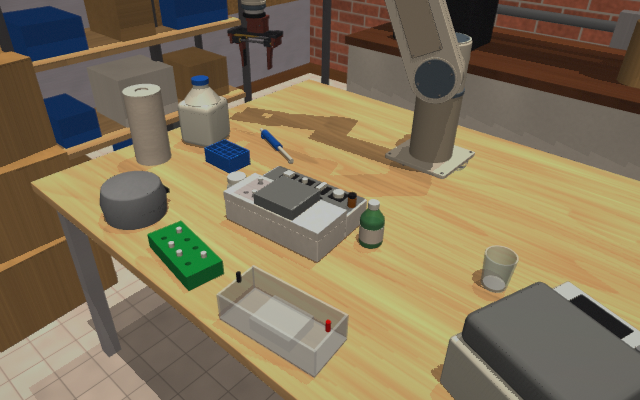

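Top view: large round key at about (309,238), then bar (331,236), small round (354,235) and square (376,234). The vial is at (288,232), the hood spans about x 310–360, y 160–207, and the bottle is at (260,228). Next I measure these.

```bash
cat > h.py <<'E'
import numpy as np,cv2
def ray(c,u,v,z):
    "pixel -> world point on plane z"
    d=c["R"].T@np.linalg.inv(c["K"])@np.array([u,v,1.]); o=-c["R"].T@c["t"]
    return o+d*(z-o[2])/d[2]
def proj(c,X):
    p=c["K"]@(c["R"]@np.asarray(X,float)+c["t"]); return p[:2]/p[2]
E
python3 - <<'E'
import pickle
from h import *
c=pickle.load(open("v0.pkl","rb"))["top"]; im=c["img"]
g=im.min(2)
print("keys")
m=(g[222:252,270:410]>150).astype(np.uint8)
n,l,st,ce=cv2.connectedComponentsWithStats(m)
P=[]
for i in range(1,n):
    if st[i,4]>25:
        u,v=ce[i]+[270,222]; w=ray(c,u,v,84.5); print(st[i],u,v,w.round(1))
hs=im.astype(int)
cr=im[150:262,235:440]
cv2.imwrite("pics/crop1.png",cv2.resize(cr,None,fx=3.9,fy=3.9,interpolation=cv2.INTER_CUBIC))
print(im[180,265:410:3].tolist())
E
```

```text
keys
[[103, 147, 145], [103, 151, 142], [100, 148, 140], [100, 148, 142], [113, 149, 144], [158, 148, 143], [155, 147, 141], [156, 146, 141], [159, 153, 146], [151, 144, 138], [161, 152, 146], [155, 150, 141], [156, 150, 143], [159, 152, 145], [156, 149, 139], [107, 114, 113], [85, 91, 91], [85, 88, 90], [84, 89, 89], [88, 91, 89], [84, 87, 89], [83, 89, 87], [89, 93, 89], [85, 94, 92], [86, 94, 93], [90, 93, 89], [81, 89, 83], [87, 92, 91], [86, 90, 88], [91, 97, 95], [90, 93, 91], [90, 96, 95], [144, 148, 141], [147, 149, 143], [143, 149, 145], [148, 149, 144], [141, 146, 139], [145, 147, 141], [146, 147, 141], [147, 150, 143], [143, 146, 139], [148, 152, 144], [159, 150, 145], [158, 150, 145], [161, 149, 144], [90, 141, 141], [98, 149, 143], [99, 149, 143], [94, 148, 143]]
```

View pics/crop1.png

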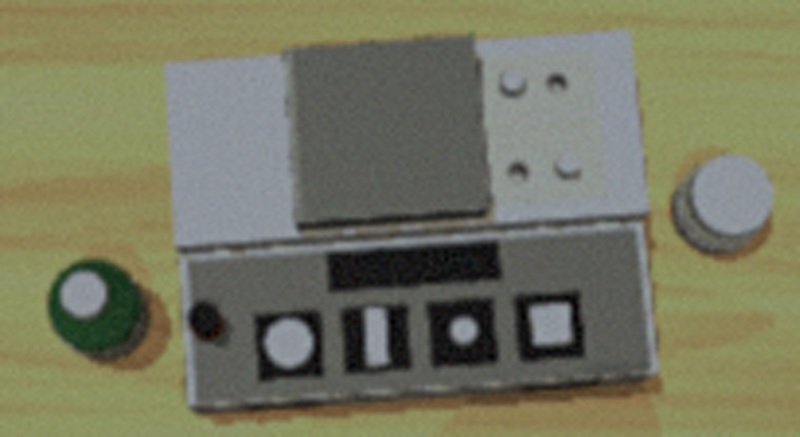

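The crop shows the large round key at about (288,343), the hood top spanning x 290–490, the housing rear edge from (165,63) to (630,32), and the vial at (208,320). I'll refine these with masks.

```bash
python3 - <<'E'
import pickle
from h import *
from scipy.optimize import least_squares
c=pickle.load(open("v0.pkl","rb"))["top"]; im=c["img"]
big=cv2.resize(im[150:262,235:440],None,fx=3.9,fy=3.9,interpolation=cv2.INTER_CUBIC)
px=lambda x,y:(235+(x+.5)/3.9-.5,150+(y+.5)/3.9-.5)
g=cv2.GaussianBlur(big,(5,5),0).min(2)
m=(g>100).astype(np.uint8); m[:300]=0;m[372:]=0;m[:,:250]=0;m[:,590:]=0
# keep blobs enclosed by the black plates
n,l,st,ce=cv2.connectedComponentsWithStats(m)
K=[]
for i in range(1,n):
    if 300<st[i,4]<4000:
        w=ray(c,*px(*ce[i]),84.5); K.append(w); print(st[i],w.round(1))
K=np.array(sorted(K,key=lambda w:-w[1])); print(np.diff(K[:,:2],axis=0), [np.hypot(*d) for d in np.diff(K[:,:2],axis=0)])
# hood: grey mask in upper housing
b=cv2.GaussianBlur(big,(7,7),0)
h=((b.max(2)<118)&(b.max(2).astype(int)-b.min(2)<30)).astype(np.uint8); h[:30]=0;h[228:]=0;h[:,:240]=0;h[:,520:]=0
n,l,st,ce=cv2.connectedComponentsWithStats(cv2.morphologyEx(h,cv2.MORPH_OPEN,np.ones((15,15))))
i=1+st[1:,4].argmax(); r=cv2.boxPoints(cv2.minAreaRect(np.argwhere(l==i)[:,::-1].astype(np.float32)))
print(st[i]); H=[ray(c,*px(*p),121) for p in r]; print("hood",np.round(r),np.round(H,1))
for p in [(165,63),(630,32),(648,212),(178,248)]: print("housing",ray(c,*px(*p),90).round(1))
print("vial",ray(c,*px(207,319),106.5).round(1),"bottle cap",ray(c,*px(83,294),120).round(1))
E
```

```text
[ 530  304   41   40 1444] [ 498.  -164.6   84.5]
[ 365  307   23   58 1122] [488.5 -55.   84.5]
[452 319  24  24 470] [ 493.1 -109.9   84.5]
[ 265  320   47   47 1695] [483.5  -0.5  84.5]
[[  4.99956451 -54.53104312]
 [  4.54180361 -54.94888856]
 [  4.97204004 -54.69426419]] [np.float64(54.759750809047404), np.float64(55.136270585853865), np.float64(54.91979349227771)]
[  290    36   202   192 35613]
hood [[289.  42.]
 [486.  35.]
 [492. 226.]
 [295. 233.]] [[ 668.5    2.   121. ]
 [ 674.5 -121.2  121. ]
 [ 553.  -125.2  121. ]
 [ 547.    -4.4  121. ]]
housing [661.9  82.2  90. ]
housing [ 686.3 -216.    90. ]
housing [ 568.9 -225.6   90. ]
housing [541.6  70.2  90. ]
vial [494.8  49.5 106.5] bottle cap [507.3 125.  120. ]
```

```bash
cat >> h.py <<'E'
from scipy.spatial.transform import Rotation as Ro
O=np.array([565.5,-75.9]); Y=np.arctan2(14.5,164.2); A=np.array([[np.cos(Y),-np.sin(Y)],[np.sin(Y),np.cos(Y)]])
def W(xh,yh,z): return np.r_[O+A@[xh,yh],z]
def Hf(p): return np.r_[A.T@(np.asarray(p)[:2]-O),p[2]]
def step(s,target):
    "tool-axis numbers from state to TCP target (world), tool x along heater x"
    R=Ro.from_rotvec(s["tool_rot"]).as_matrix()
    l=R.T@(np.asarray(target)-s["ee_pos"])/500
    y=-(Y-np.arctan2(R[1,0],R[0,0]))/(np.pi/2)
    return l.round(4),round(y,4)
E
python3 - <<'E'
from workcell import arm
from h import *
s=arm.sense()
print(step(s,[320,-300,240]),step(s,W(50,112,240)),W(50,112,240),Hf([483.5,-.5,0]))
E
```

```text
(array([ 0.3916, -0.4641, -0.0014]), np.float64(0.1698)) (array([ 1.1632e+00, -9.0350e-01, -8.0000e-04]), np.float64(0.1698)) [605.45414142  40.06407454 240.        ] [-75.04960202  82.32081897   0.        ]
```

{"method": "carry_out", "body": {
  "plan": [
    {"linear": [0.07,-0.09,0],"yaw": 0.03},
    {"linear": [0.15,-0.18,0],"yaw": 0.07},
    {"linear": [0.23,-0.27,0],"yaw": 0.1},
    {"linear": [0.31,-0.37,0],"yaw": 0.14},
    {"linear": [0.39,-0.46,0],"yaw": 0.17}
  ],
  "gripper": 1
}}

```text
t: 0.72
ee_pos: [320.2, -300.7, 239.5]
tool_rot: [-3.138, -0.134, 0.0]
wrist_force: [0.8, 0.1, -0.6]
finger_gap: 40.9
```

```bash
python3 - <<'E'
from workcell import arm
from h import *
s=arm.sense()
print(s["ee_pos"],s["finger_gap"],s["wrist_force"],step(s,W(50,112,240)))
E
```

```text
[ 320.1741374  -300.65942376  239.54891551] 40.86260031745924 [ 0.83862709  0.12014869 -0.55903305] (array([ 0.6266, -0.6303, -0.0008]), np.float64(-0.0017))
```

{"method": "carry_out", "body": {
  "plan": [
    {"linear": [0.07,-0.07,0],"yaw": 0},
    {"linear": [0.15,-0.15,0],"yaw": 0},
    {"linear": [0.23,-0.23,0],"yaw": 0},
    {"linear": [0.31,-0.31,0],"yaw": 0},
    {"linear": [0.39,-0.39,0],"yaw": 0}
  ]
}}

```text
t: 1.35
ee_pos: [498.1, -89.6, 239.6]
tool_rot: [3.138, 0.138, -0.0]
wrist_force: [1.0, -0.8, 0.2]
finger_gap: 0.2
```

{"method": "carry_out", "body": {
  "plan": [
    {"linear": [0.07,-0.07,0],"yaw": 0},
    {"linear": [0.14,-0.14,0],"yaw": 0},
    {"linear": [0.2,-0.2,0],"yaw": 0},
    {"linear": [0.237,-0.24,0],"yaw": 0},
    {"linear": [0.237,-0.24,0],"yaw": 0}
  ]
}}

```text
t: 1.98
ee_pos: [605.3, 40.0, 239.1]
tool_rot: [-3.138, -0.141, 0.001]
wrist_force: [-0.0, -0.4, 0.2]
finger_gap: 0.4
```

```bash
python3 - <<'E'
from workcell import arm,optics
from h import *
s=arm.sense()
print(s["ee_pos"],s["finger_gap"],s["wrist_force"],Hf(s["ee_pos"]),step(s,W(50,112,114)))
c=optics.get_image("wrist"); cv2.imwrite("pics/w1.png",c["img"])
print(proj(c,W(50,70.5,106)),proj(c,W(50,70.5,121)),proj(c,W(-75,82.3,84.5)),proj(c,s["ee_pos"]-[0,0,17]))
E
```

```text
[605.27164314  39.96724203 239.07959675] 0.42129631518477756 [-0.04704519 -0.35939311  0.19961349] [ 49.80969132 111.91959625 239.07959675] (array([ 5.000e-04, -1.000e-04,  2.502e-01]), np.float64(0.0012))
[362.46953185 189.5302517 ] [364.75725841 194.12158497] [344.50718791 291.3921422 ] [318.16237103 244.44307976]
```

View pics/w1.png

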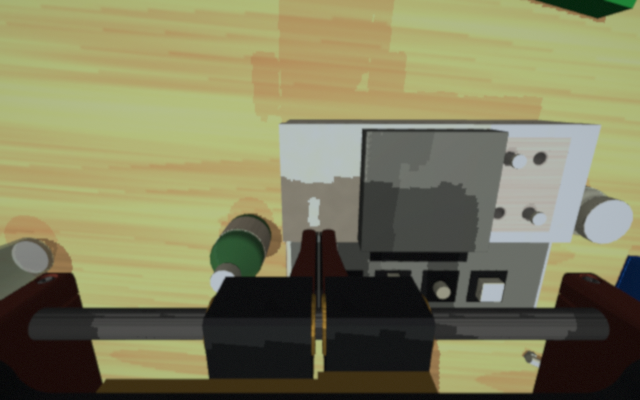

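The wrist view shows the hood's left wall at u≈362, as predicted, with the closed fingertips at (318,235) clear of it. Descending now.

{"method": "carry_out", "body": {
  "plan": [
    {"linear": [0,0,0.07],"yaw": 0},
    {"linear": [0,0,0.14],"yaw": 0},
    {"linear": [0,0,0.2],"yaw": 0},
    {"linear": [0,0,0.246],"yaw": 0},
    {"linear": [0,0,0.246],"yaw": 0}
  ]
}}

```text
t: 2.65
ee_pos: [602.6, 37.5, 115.1]
tool_rot: [3.138, 0.136, -0.007]
wrist_force: [-0.5, -0.7, 0.5]
finger_gap: 0.3
```

{"method": "carry_out", "body": {
  "plan": [
    {"linear": [0,0.01,0],"yaw": 0},
    {"linear": [0,0.02,0],"yaw": 0},
    {"linear": [0,0.03,0],"yaw": 0},
    {"linear": [0,0.04,0],"yaw": 0},
    {"linear": [0,0.05,0],"yaw": 0}
  ]
}}

```text
t: 3.28
ee_pos: [607.1, 13.4, 116.9]
tool_rot: [3.139, 0.138, 0.0]
wrist_force: [-0.9, 0.7, -0.2]
finger_gap: 0.5
```

{"method": "carry_out", "body": {
  "plan": [
    {"linear": [0,0.01,0],"yaw": 0},
    {"linear": [0,0.02,0],"yaw": 0},
    {"linear": [0,0.03,0],"yaw": 0},
    {"linear": [0,0.04,0],"yaw": 0},
    {"linear": [0,0.05,0],"yaw": 0}
  ]
}}

```text
t: 3.9
ee_pos: [609.2, -11.5, 116.7]
tool_rot: [-3.139, -0.138, -0.0]
wrist_force: [0.2, 0.7, 0.7]
finger_gap: 0.2
```

{"method": "carry_out", "body": {
  "plan": [
    {"linear": [0,0.01,0.002],"yaw": 0},
    {"linear": [0,0.02,0.002],"yaw": 0},
    {"linear": [0,0.03,0.002],"yaw": 0},
    {"linear": [0,0.04,0.002],"yaw": 0},
    {"linear": [0,0.05,0.002],"yaw": 0}
  ]
}}

```text
t: 4.53
ee_pos: [611.5, -36.4, 115.7]
tool_rot: [-3.139, -0.138, -0.0]
wrist_force: [0.4, 1.3, -0.0]
finger_gap: 0.2
```

```bash
python3 - <<'E'
from workcell import arm,optics
from h import *
s=arm.sense()
print(s["ee_pos"],s["wrist_force"],Hf(s["ee_pos"]))
c=optics.get_image("wrist"); cv2.imwrite("pics/w2.png",c["img"])
E
```

```text
[611.46223823 -36.39344379 115.67379244] [ 0.39172082  1.27343208 -0.02144598] [ 49.25924973  35.31036169 115.67379244]
```

View pics/w2.png

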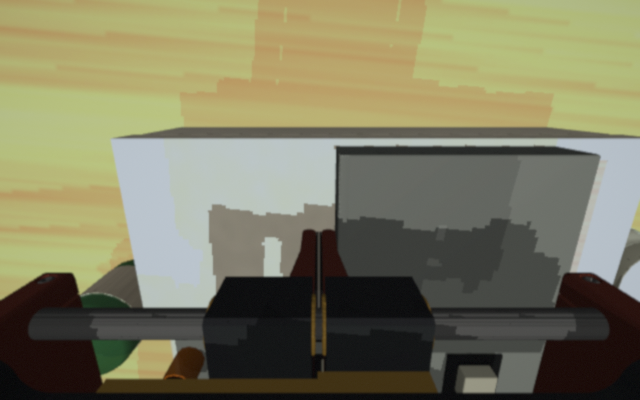

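The hood is moving with the fingertips: its left wall at u≈337 touches them, and the tubes are almost covered. I'll continue in smaller steps until it meets the stop.

{"method": "carry_out", "body": {
  "plan": [
    {"linear": [0,0.005,0],"yaw": 0},
    {"linear": [0,0.01,0],"yaw": 0},
    {"linear": [0,0.015,0],"yaw": 0},
    {"linear": [0,0.02,0],"yaw": 0},
    {"linear": [0,0.024,0],"yaw": 0}
  ]
}}

```text
t: 5.2
ee_pos: [612.4, -48.2, 115.6]
tool_rot: [-3.139, -0.138, 0.0]
wrist_force: [0.8, 1.2, 0.1]
finger_gap: 0.3
```

{"method": "carry_out", "body": {
  "plan": [
    {"linear": [0,0.003,0],"yaw": 0},
    {"linear": [0,0.006,0],"yaw": 0},
    {"linear": [0,0.008,0],"yaw": 0},
    {"linear": [0,0.01,0],"yaw": 0},
    {"linear": [0,0.012,0],"yaw": 0}
  ]
}}

```text
t: 5.82
ee_pos: [612.9, -54.1, 115.6]
tool_rot: [-3.139, -0.138, 0.0]
wrist_force: [0.9, 1.2, -0.5]
finger_gap: 0.0
```

{"method": "carry_out", "body": {
  "plan": [
    {"linear": [0,0.002,0],"yaw": 0},
    {"linear": [0,0.004,0],"yaw": 0},
    {"linear": [0,0.006,0],"yaw": 0},
    {"linear": [0,0.008,0],"yaw": 0},
    {"linear": [0,0.01,0],"yaw": 0}
  ]
}}

```text
t: 6.45
ee_pos: [613.4, -59.0, 115.7]
tool_rot: [3.139, 0.138, -0.0]
wrist_force: [1.1, 1.2, 0.1]
finger_gap: 0.3
```

{"method": "carry_out", "body": {
  "plan": [
    {"linear": [0,0.002,0],"yaw": 0},
    {"linear": [0,0.004,0],"yaw": 0},
    {"linear": [0,0.006,0],"yaw": 0},
    {"linear": [0,0.008,0],"yaw": 0},
    {"linear": [0,0.01,0],"yaw": 0}
  ]
}}

```text
t: 7.08
ee_pos: [613.8, -64.0, 115.7]
tool_rot: [-3.139, -0.138, 0.0]
wrist_force: [1.0, 1.0, -0.3]
finger_gap: 0.6
```

{"method": "carry_out", "body": {
  "plan": [
    {"linear": [0,0.002,0],"yaw": 0},
    {"linear": [0,0.004,0],"yaw": 0},
    {"linear": [0,0.006,0],"yaw": 0},
    {"linear": [0,0.008,0],"yaw": 0},
    {"linear": [0,0.01,0],"yaw": 0}
  ]
}}

```text
t: 7.7
ee_pos: [614.2, -69.0, 115.7]
tool_rot: [-3.139, -0.138, 0.0]
wrist_force: [0.0, 1.2, -0.9]
finger_gap: 0.5
```

```bash
python3 - <<'E'
from workcell import arm,optics
from h import *
s=arm.sense()
print(s["ee_pos"],s["wrist_force"],Hf(s["ee_pos"]))
c=optics.get_image("top"); im=c["img"]
cv2.imwrite("pics/t2.png",cv2.resize(im[140:270,230:440],None,fx=3.8,fy=3.8,interpolation=cv2.INTER_CUBIC))
E
```

```text
[614.2464827  -69.01032645 115.67709805] [ 0.04399141  1.23941731 -0.93985707] [ 49.16356935   2.57500012 115.67709805]
```

View pics/t2.png

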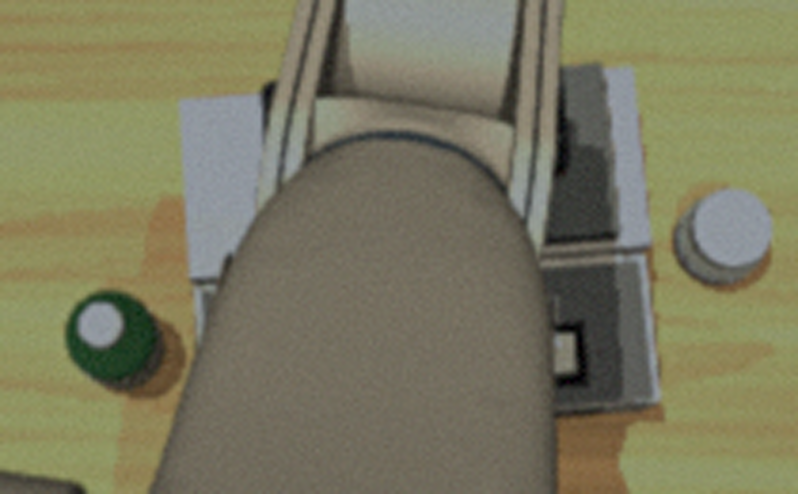

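The hood's right edge is at about x=612 in the crop, covering the tubes, and the housing edge is at 637. The force is still just sliding friction, so the stop hasn't been reached.

{"method": "carry_out", "body": {
  "plan": [
    {"linear": [0,0.002,0],"yaw": 0},
    {"linear": [0,0.004,0],"yaw": 0},
    {"linear": [0,0.006,0],"yaw": 0},
    {"linear": [0,0.008,0],"yaw": 0},
    {"linear": [0,0.01,0],"yaw": 0}
  ]
}}

```text
t: 8.38
ee_pos: [614.6, -73.2, 115.7]
tool_rot: [-3.137, -0.137, 0.0]
wrist_force: [0.3, 8.3, 0.0]
finger_gap: 0.2
```

{"method": "carry_out", "body": {
  "plan": [
    {"linear": [0,0.001,0],"yaw": 0},
    {"linear": [0,0.002,0],"yaw": 0},
    {"linear": [0,0.003,0],"yaw": 0},
    {"linear": [0,0.004,0],"yaw": 0},
    {"linear": [0,0.005,0],"yaw": 0}
  ]
}}

```text
t: 9.0
ee_pos: [614.6, -73.3, 115.7]
tool_rot: [-3.134, -0.136, 0.001]
wrist_force: [-0.5, 18.6, 1.1]
finger_gap: 0.5
```

The firm stop is reached: 18.6 N with no further motion. I'll back off, then rise.

{"method": "carry_out", "body": {
  "plan": [
    {"linear": [0,-0.01,0],"yaw": 0},
    {"linear": [0,-0.04,0],"yaw": 0},
    {"linear": [0,-0.06,-0.04],"yaw": 0},
    {"linear": [0,-0.06,-0.1],"yaw": 0},
    {"linear": [0,-0.06,-0.12],"yaw": 0}
  ]
}}

```text
t: 9.62
ee_pos: [613.6, -46.2, 178.7]
tool_rot: [3.138, 0.139, 0.007]
wrist_force: [0.1, -0.0, 0.0]
finger_gap: 0.5
```

```bash
python3 - <<'E'
from workcell import arm
from h import *
s=arm.sense()
print(s["ee_pos"],s["wrist_force"],Hf(s["ee_pos"]),[step(s,W(-75,82.4,z)) for z in(176,112)])
E
```

```text
[613.64897244 -46.24226647 178.68377415] [ 0.08446522 -0.03787359  0.04746168] [ 50.57115925  25.30736173 178.68377415] [(array([-0.2511, -0.1142,  0.0042]), np.float64(0.0001)), (array([-0.2517, -0.1144,  0.1322]), np.float64(0.0001))]
```

{"method": "carry_out", "body": {
  "plan": [
    {"linear": [-0.07,-0.03,0],"yaw": 0},
    {"linear": [-0.14,-0.06,0],"yaw": 0},
    {"linear": [-0.2,-0.09,0],"yaw": 0},
    {"linear": [-0.251,-0.114,0],"yaw": 0},
    {"linear": [-0.251,-0.114,0],"yaw": 0}
  ]
}}

```text
t: 10.25
ee_pos: [480.6, -0.3, 175.8]
tool_rot: [-3.139, -0.139, 0.002]
wrist_force: [0.7, -0.1, 0.5]
finger_gap: 0.4
```

{"method": "carry_out", "body": {
  "plan": [
    {"linear": [0,0,0.03],"yaw": 0},
    {"linear": [0,0,0.06],"yaw": 0},
    {"linear": [0,0,0.09],"yaw": 0},
    {"linear": [0,0,0.12],"yaw": 0},
    {"linear": [0,0,0.12],"yaw": 0}
  ]
}}

```text
t: 10.88
ee_pos: [481.3, -0.8, 114.0]
tool_rot: [-3.138, -0.138, 0.005]
wrist_force: [0.1, 0.9, 1.7]
finger_gap: 0.2
```

```bash
python3 - <<'E'
from workcell import arm,optics
from h import *
s=arm.sense()
print(s["ee_pos"],s["wrist_force"],Hf(s["ee_pos"]))
c=optics.get_image("wrist"); cv2.imwrite("pics/w3.png",c["img"])
c=optics.get_image("scene"); print(proj(c,W(-75,82.4,84.5)))
a=cv2.resize(c["img"][150:250,215:375],None,fx=4,fy=4,interpolation=cv2.INTER_CUBIC); cv2.imwrite("pics/s3.png",a)
E
```

```text
[481.32203333  -0.80067236 114.0403836 ] [0.08520772 0.86552701 1.66878146] [-77.24557455  82.21289617 114.0403836 ]
[338.53716542 190.39696725]
```

View pics/w3.png

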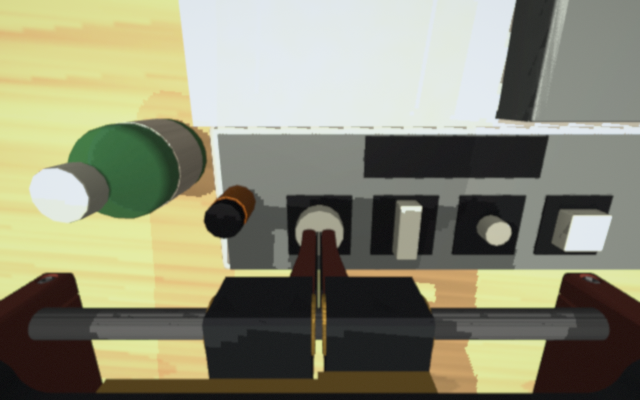

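View pics/s3.png

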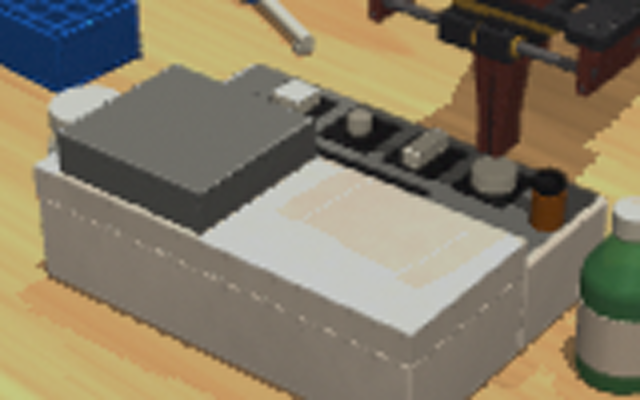

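The hood is shut at the right end. The fingertips are centred over the large round key, about 12 mm above it, with the vial and bar key clear. Pressing slowly.

{"method": "carry_out", "body": {
  "plan": [
    {"linear": [0.003,0,0.004],"yaw": 0},
    {"linear": [0.003,0,0.008],"yaw": 0},
    {"linear": [0.003,0,0.012],"yaw": 0},
    {"linear": [0.003,0,0.016],"yaw": 0},
    {"linear": [0.003,0,0.016],"yaw": 0}
  ]
}}

```text
t: 11.6
ee_pos: [483.6, -0.6, 107.5]
tool_rot: [-3.139, -0.138, 0.0]
wrist_force: [0.5, 0.5, -0.6]
finger_gap: 0.5
```

{"method": "carry_out", "body": {
  "plan": [
    {"linear": [0,0,0.002],"yaw": 0},
    {"linear": [0,0,0.004],"yaw": 0},
    {"linear": [0,0,0.006],"yaw": 0},
    {"linear": [0,0,0.008],"yaw": 0},
    {"linear": [0,0,0.008],"yaw": 0}
  ]
}}

```text
t: 12.22
ee_pos: [483.7, -0.6, 103.6]
tool_rot: [-3.139, -0.138, 0.0]
wrist_force: [-0.2, 0.0, 0.1]
finger_gap: 0.3
```

{"method": "carry_out", "body": {
  "plan": [
    {"linear": [0,0,0.002],"yaw": 0},
    {"linear": [0,0,0.004],"yaw": 0},
    {"linear": [0,0,0.006],"yaw": 0},
    {"linear": [0,0,0.006],"yaw": 0},
    {"linear": [0,0,0.006],"yaw": 0}
  ]
}}

```text
t: 12.85
ee_pos: [483.8, -0.6, 100.8]
tool_rot: [3.139, 0.138, 0.0]
wrist_force: [-0.1, 0.4, 2.4]
finger_gap: 0.4
```

{"method": "carry_out", "body": {
  "plan": [
    {"linear": [0,0,0.001],"yaw": 0},
    {"linear": [0,0,0.002],"yaw": 0},
    {"linear": [0,0,0.003],"yaw": 0},
    {"linear": [0,0,0.004],"yaw": 0},
    {"linear": [0,0,0.004],"yaw": 0}
  ]
}}

```text
t: 13.48
ee_pos: [483.8, -0.6, 98.7]
tool_rot: [3.139, 0.138, 0.0]
wrist_force: [-0.7, 0.5, 4.0]
finger_gap: 0.5
```

{"method": "carry_out", "body": {
  "plan": [
    {"linear": [0,0,0.001],"yaw": 0},
    {"linear": [0,0,0.002],"yaw": 0},
    {"linear": [0,0,0.003],"yaw": 0},
    {"linear": [0,0,0.003],"yaw": 0},
    {"linear": [0,0,0.003],"yaw": 0}
  ]
}}

```text
t: 14.1
ee_pos: [483.8, -0.6, 97.2]
tool_rot: [3.139, 0.138, 0.0]
wrist_force: [-1.1, 0.2, 4.8]
finger_gap: 0.4
```

{"method": "carry_out", "body": {
  "plan": [
    {"linear": [0,0,-0.006],"yaw": 0},
    {"linear": [0,0,-0.02],"yaw": 0},
    {"linear": [0,0,-0.06],"yaw": 0},
    {"linear": [0,0,-0.12],"yaw": 0},
    {"linear": [0,0,-0.18],"yaw": 0}
  ]
}}

```text
t: 14.72
ee_pos: [483.3, -0.6, 188.0]
tool_rot: [-3.138, -0.138, 0.002]
wrist_force: [0.9, 0.3, -0.6]
finger_gap: 0.6
```

{"method": "carry_out", "body": {
  "plan": [
    {"linear": [-0.04,0,-0.06],"yaw": 0},
    {"linear": [-0.08,0.03,-0.1],"yaw": 0},
    {"linear": [-0.1,0.1,-0.1],"yaw": 0},
    {"linear": [-0.1,0.2,-0.1],"yaw": 0},
    {"linear": [-0.1,0.3,-0.1],"yaw": 0}
  ]
}}

```text
t: 15.35
ee_pos: [446.8, -155.6, 237.7]
tool_rot: [3.138, 0.139, 0.001]
wrist_force: [0.7, 0.5, -0.3]
finger_gap: 0.1
```

{"method": "carry_out", "body": {
  "plan": [
    {"linear": [0,0.1,0],"yaw": 0},
    {"linear": [0,0.2,0],"yaw": 0},
    {"linear": [0,0.3,0],"yaw": 0},
    {"linear": [0,0.3,0],"yaw": 0},
    {"linear": [0,0.3,0],"yaw": 0}
  ]
}}

```text
t: 15.98
ee_pos: [459.6, -303.2, 236.8]
tool_rot: [-3.137, -0.137, 0.002]
wrist_force: [-0.5, 0.7, 0.7]
finger_gap: 0.4
```

```bash
python3 - <<'E'
from workcell import arm,optics
from h import *
import pickle
s=arm.sense(); print(s["t"],s["ee_pos"],s["wrist_force"],s["joint_vel"].round(3))
c=optics.get_image("top"); im=c["img"]; o=pickle.load(open("v0.pkl","rb"))["top"]["img"]
d=cv2.absdiff(im,o)
f=lambda a:cv2.resize(a[145:265,235:440],None,fx=2.4,fy=2.4,interpolation=cv2.INTER_CUBIC)
cv2.imwrite("pics/end.png",np.vstack([f(im),f(d)]))
E
```

```text
15.975 [ 459.58834378 -303.18997307  236.82968849] [-0.54142322  0.69669845  0.73454241] [ 0.021 -0.01   0.01   0.001 -0.002 -0.002]
```

View pics/end.png

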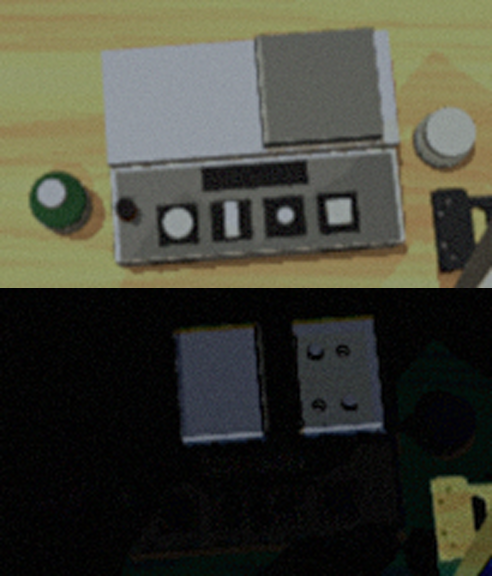

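The final view shows the hood shut, with its right edge at about x=382. In the difference image only the hood and the arm with its shadow have changed; the keys, vial, bottle and jar have not moved. Handing in.

```bash
python3 -c "
from workcell import workorder
print(workorder.finish_job())"
```

```text
the job is handed in; nothing more can be done
None
```

I shut the heater's hood, then pressed and released the large round key, and handed the job in at about 16 s of the 42 s allowed.

- **Hood:** I pushed it with closed fingertips along the heater's -y until it met the firm stop. The force rose from about 1.2 N to 18.6 N with no further movement.
- **Key:** I pressed it slowly to a peak of 4.8 N, about 4 mm of travel. That is past the 2.5 mm switching point and well under the 20 N limit. I then withdrew straight up and moved the arm clear.
- **Last checks:** After I withdrew, the wrist force was back to noise, under 1 N. The last top view showed the hood still shut, and around the heater the only changes from the start were the hood and the arm with its shadow. The other three keys, vial, green bottle and jar had not moved. No check failed or disagreed.
- **Not checked directly:** The tubes are under the hood, so I could not see them at the end. No camera reading shows the key's height to the millimetre. That it switched and came back up rests on the force and travel readings and on the image matching the start. The beaker and tip box were outside the last picture, but the arm only passed well above that area.

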